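# Collapse the round-pad board prop beside the bonder stage

### The arm

A 6-joint arm with a two-finger parallel gripper is mounted at the origin on the work surface. World frame = base frame: x ahead of the robot, y to its left, z up, the work surface at z = 0. Lengths are in m, angles in rad, forces in N, time in s.
With the tool pointing down it reaches from about 0.35 to 0.975 m from the base axis. Payload 4.9 kg.
Tool frame: the origin (TCP) lies on the front face of the gripper's body, between the roots of the fingers; the fingertips stand ctrl.tip_extent ahead of it and the grasp point (between the pads) lies 54 mm ahead of it (ctrl.tip_extent is the distance from the TCP to the fingertips, in m); z points along the fingers, y is the line along which they close (so a half turn about z gives the same grasp; the last joint's range is limited). The gripper opens to 85 mm and grips with 20 to 120 N. Pads are 22 mm wide; open, the fingers measure 114 mm over their backs; the gripper's body (76 mm by 85 mm) begins 54 mm behind the grasp point. The pads swing forward as they close: fully open they stand 13 mm farther back than shut.
Start: joints at [1.217, 0.053, 1.613, -0, 1.476, -0.119], TCP at [0.145, 0.608, 0.304] pointing down, gripper open.
Joint ranges: [-3.01, 3.01], [-1.01, 2.22], [0.06, 2.58], [-1.02, 4.17], [0.09, 2.62], [-3.14, 3.14]. Speed limits (rad/s): [2.57, 2.57, 3.14, 3.14, 3.14, 3.14].

### API

Orientations are given as a rotation vector (axis times angle).
In Python, from station import ctrl gives the robot as it stands.
- The arm moves only by the tool apply_moves, never from a script. Its argument "rows" is one flat list of numbers, 6 for each row, row after row: the shift along the tool's x, y, z normalised to -1 to 1, where 1 is 0.6 m, then the turn, a rotation vector about the tool's x, y, z normalised to -1 to 1, where 1 is 90 degrees. A call has 1 to 20 rows; each row is the pose to reach, as a shift and turn from the pose commanded when the call began, along the tool's axes at that moment; what a row does not reach only later rows make up. A row lasts 1/10 s, in which the tool goes at most 50 mm and 8.59 degrees, less where a joint would pass 70% of its speed; a pose out of reach is approached as far as the arm can. A call with a number of a shift or a turn outside -1 to 1 is refused whole. A call with a gripper value outside its range is refused whole. "grip" is the opening, from 0 (shut) to 1 (fully open), set as the call begins (left out, the last holds). The fingers move at their own pace and stop on an object; "grip_force" is the grip in N (left out, the last holds). Time passes only in rows, so rows that repeat a pose let the fingers close. It gives the time, the measured TCP pose, the force, the opening and the grip force at its end, in the units of the state.
- ctrl.get_obs(): the state, without advancing time (a new reading comes with each control period).
- ctrl.get_image(name): name is "side" or "top" or "wrist"; returns (picture, depth): 384x512x3 uint8, blue, green, red; 384x512 float32, m along the optical axis (not along the pixel's ray), 0 where there is no reading.
- ctrl.camera_model(name): a dict with "mtx" (3x3 intrinsics, pixels), "R" (3x3) and "t" (3): a world point X has camera coordinates R X + t; the wrist camera has in their place "tool_from_camera" (4x4, takes a point from camera to tool coordinates, whose origin is the TCP and whose axes are the flange's). Camera axes: x right, y down, z forward; pixel columns grow to the right and rows downward; lengths in m; the calibration is good to about 2 mm. The wrist camera is an equidistant fisheye: a pixel r from the principal point sees the ray r / f radians off the axis. A picture is of the moment at which its call begins: read the wrist's pose just before it. camera_model takes no time and is no camera call.
- ctrl.finish_job(): hands the job in; it is judged then, once.
The state is a dict: "t": time; "q": joint angles; "dq": joint speeds; "effort": joint torques, N m; "tool_pos": TCP position; "tool_rot": TCP orientation; "contact_force": force on the tool from outside, world axes, zero at the start; "wrist_torque": the same for the moment, N m; "opening": finger opening in m; "grip_force": force on a finger pad.
Only numpy, scipy, OpenCV 4.12 (cv2) and the standard library are available. Lean on these libraries where they do the work, as an engineer would, in place of code of your own. Each camera call takes 0.05 s, during which the arm holds its last target. There are 200 camera calls.

### The job

The microscope has to swing in over the bench. Collapse the telescoping prop with the round pad fully home: the thin inner tube first, down into the middle tube, and then the middle tube down into the outer one. Leave the other prop, the one with the square pad, standing just as it is.

Things in the scene. Friction and masses are not known exactly. Their poses are not given: they have to be found in the camera images.
- round_prop_pad (a point): centre of the top of the flat black round pad (50 mm diameter, 6 mm thick) of the telescoping prop to collapse, fixed upright on the bench on an 84 mm round dark foot. The tubes' common axis is vertical through this point. Its height above the bench is 82 mm plus both joint values: 82 mm when fully collapsed, up to 182 mm extended.
- inner_tube (a joint): how far the thin steel inner tube (21 mm diameter, pad on top) stands out of the middle tube, in m: 0 fully home (pad on the collar), 0.05 fully out; starts 0.03 or more out. Slides at about 3.5 N against the middle tube's 10 N, so a steady slow push down on the pad sinks it first; stays where it is left, no spring.
- middle_tube (a joint): how far the aluminium middle tube (32 mm diameter, dark 39 mm collar 6 mm thick on top) stands out of the fixed grey outer tube (40 mm diameter, rim 70 mm above the bench), in m: 0 fully home (collar on the rim), 0.05 fully out; starts 0.03 or more out. Slides at about 10 N and stays where it is left; the inner tube rides on it.
- square_prop_pad (a point): centre of the top of the square pad (46 by 46 mm, black) of the other prop, same make, to be left alone; 82 to 182 mm above the bench, 240 mm or more to the left or right of the round one. Between them further out is a fixed round work stage 50 mm high; a jar, screwdriver and tray nearby are under 60 mm high, 85 mm or more from a prop's axis.

How it is judged:
By the outcome, as a careful person would: the job done as asked, in the order asked, and still so for the second after the job is handed in, with the robot touching nothing.
It also fails if it takes over 32 s, if anything falls off the work surface, if the arm or the gripper's body presses on something with over 40 N, if the wrist force passes 120 N, or if a joint passes its speed limit or range.

## Working session

There is one attempt and no reset: what is moved stays moved. The work goes in short steps, Python scripts to look and compute and a tool call to move; the robot and the scene stay as the last step left them, time stands still between calls to the robot, and variables do not carry over. Pictures are saved under pics/ and viewed, at most 10 in all, crops included, and the job is handed in when it is done.

Besides the shell and the picture viewer there is one more tool, called after "Call:" as a command line: name --argument value ..., lists and objects as JSON in quotes. apply_moves: Moves the arm, as the interface text tells. Its arguments: {"type":"object","properties":{"rows":{"type":"array","items":{"type":"number"}},"grip":{"type":"number"},"grip_force":{"type":"number"}},"required":["rows"]}

```bash
mkdir -p pics; ls
python3 - <<'E'
from station import ctrl
import cv2,numpy as np
o=ctrl.get_obs();print(o['t'],o['tool_pos'],o['tool_rot'],ctrl.tip_extent)
ims=[]
for n in ("side","top"):
    p,d=ctrl.get_image(n);cv2.imwrite(f"pics/{n}.png",p);np.save(f"pics/{n}.npy",d)
    m=ctrl.camera_model(n);print(n,m)
E
```

```text
pics
0.0 [0.14525291 0.60739612 0.30267717] [-0.36795493 -3.11948749  0.00312629] 0.0726
side {'mtx': array([[475.12058394,   0.        , 255.34511539],
       [  0.        , 475.12058394, 189.89106261],
       [  0.        ,   0.        ,   1.        ]]), 'R': array([[ 9.72020584e-01, -2.34895581e-01,  2.24287548e-04],
       [-1.55815629e-01, -6.45494048e-01, -7.47702430e-01],
       [ 1.75776773e-01,  7.26747205e-01, -6.64033904e-01]]), 't': array([-0.51209717,  0.15918107,  0.88991537])}
top {'mtx': array([[456.56167453,   0.        , 256.09349653],
       [  0.        , 456.56167453, 195.31808221],
       [  0.        ,   0.        ,   1.        ]]), 'R': array([[ 1.71157734e-01, -9.85243567e-01, -3.79412296e-04],
       [-9.61043001e-01, -1.66868728e-01, -2.20343319e-01],
       [ 2.17028525e-01,  3.80780946e-02, -9.75422308e-01]]), 't': array([-0.07830619,  0.53228092,  0.76181643])}
```

View pics/side.png

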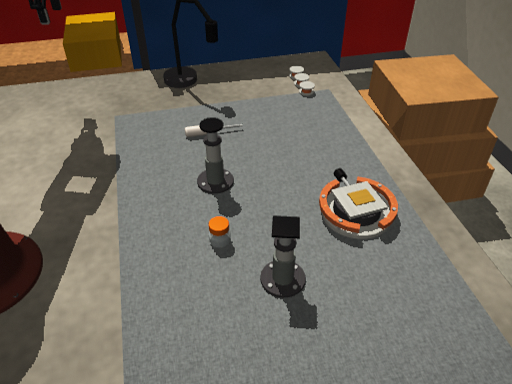

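View pics/top.png

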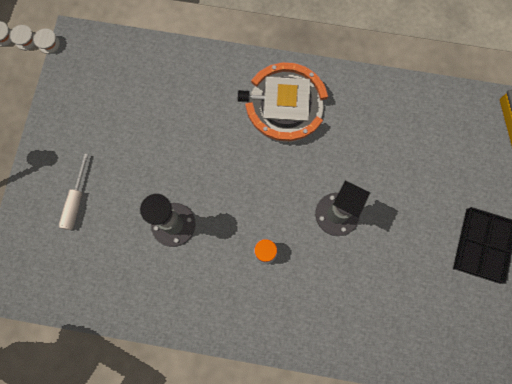

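The round pad is at side (211,126) and top (156,209). The square pad is at side (286,228) and top (351,199). Next I measure the round one from both views.

```bash
cat > h.py <<'E'
import cv2,numpy as np
from station import ctrl
def measure(n,seed,p,d,tol=25,win=26):
    m=ctrl.camera_model(n);R,t,K=m['R'],m['t'],m['mtx']
    v,u=np.mgrid[:384,:512]
    c=np.linalg.inv(K)@np.stack([u.ravel(),v.ravel(),np.ones(u.size)])*d.ravel()
    X=(R.T@(c-t[:,None])).T.reshape(384,512,3)
    z0=np.median(X[seed[1]-3:seed[1]+4,seed[0]-3:seed[0]+4,2])
    w=(abs(u-seed[0])<win)&(abs(v-seed[1])<win)&(abs(X[...,2]-z0)<.004)&(d>0)&(p.max(2)<60)
    nn,lab,st,ce=cv2.connectedComponentsWithStats(w.astype(np.uint8))
    k=lab==1+st[1:,4].argmax()
    (a,b),r=cv2.minEnclosingCircle(np.argwhere(k)[:,::-1].astype(np.float32))
    ctr=ce[1+st[1:,4].argmax()]
    ray=R.T@(np.linalg.inv(K)@[ctr[0],ctr[1],1]);C=-R.T@t
    P=C+ray*(z0-C[2])/ray[2]
    return P,z0,np.ptp(X[k],axis=0),ctr,(C,ray)
E
python3 - <<'E'
from h import *
L=[]
for n,ss in(("side",[(211,126),(286,228)]),("top",[(156,209),(351,199)])):
    p=cv2.imread(f"pics/{n}.png");d=np.load(f"pics/{n}.npy")
    for s in ss:
        r=measure(n,s,p,d);print(n,s,*[np.round(x,4) for x in r[:4]]);L.append(r[4])
for i in(0,1):
    (a,e),(b,f)=L[i],L[i+2]
    s=np.linalg.lstsq(np.stack([e,-f],1),b-a,rcond=None)[0]
    print("tri",a+e*s[0],b+f*s[1])
o=ctrl.get_obs();R,_=cv2.Rodrigues(o['tool_rot']);print(R.round(3))
E
```

```text
side (211, 126) [0.4706 0.1591 0.1588] 0.1588 [0.0474 0.048  0.0063] [210.8631 124.3688]
side (286, 228) [ 0.5436 -0.1445  0.1432] 0.1432 [0.0535 0.0537 0.0071] [285.7402 226.5712]
top (156, 209) [0.4676 0.1614 0.157 ] 0.157 [0.0486 0.0491 0.0071] [155.8167 208.9681]
top (351, 199) [ 0.5401 -0.1414  0.1418] 0.1418 [0.0552 0.0548 0.0075] [351.3109 198.7915]
tri [0.47086611 0.16132466 0.15726208] [0.46759282 0.16141963 0.15678383]
tri [ 0.54443334 -0.14197073  0.14052289] [ 0.54064019 -0.14175529  0.13953307]
[[-0.973  0.233 -0.001]
 [ 0.233  0.973 -0.002]
 [ 0.    -0.002 -1.   ]]
```

Both views agree to within 3 mm. The pad is at about (0.469, 0.161), z 0.157, and is 48 mm across (50 expected). I move above it with the gripper shut.

Call:
apply_moves --rows '[-0.698,-0.598,0,0,0,0,-0.698,-0.598,0,0,0,0,-0.698,-0.598,0,0,0,0,-0.698,-0.598,0,0,0,0,-0.698,-0.598,0,0,0,0,-0.698,-0.598,0,0,0,0,-0.698,-0.598,0,0,0,0,-0.698,-0.598,0,0,0,0,-0.698,-0.598,0,0,0,0,-0.698,-0.598,0,0,0,0,-0.698,-0.598,0,0,0,0,-0.698,-0.598,0,0,0,0,-0.698,-0.598,0,0,0,0,-0.698,-0.598,0,0,0,0,-0.698,-0.598,0,0,0,0,-0.698,-0.598,0,0,0,0]' --grip 0

```text
t: 1.7
tool_pos: [0.4686, 0.1626, 0.3039]
tool_rot: [-0.364, -3.12, -0.0]
contact_force: [0.2, -0.9, -0.0]
opening: -0.0002
grip_force: 0.0
```

Run:
```python
from h import *
o=ctrl.get_obs();print(o['t'],o['tool_pos'],o['tool_rot'],o['opening'],o['contact_force'])
p,d=ctrl.get_image("wrist");cv2.imwrite("pics/w1.png",p);np.save("pics/w1.npy",d)
m=ctrl.camera_model("wrist");print(m)
T=m['tool_from_camera'];q=np.linalg.inv(T)@[0,0,.15,1];r=np.hypot(*q[:2]);th=np.arctan2(r,q[2])
print("axis px",m['mtx'][0,0]*th*q[:2]/r+m['mtx'][:2,2])
```

```text
1.7 [0.46857343 0.16258493 0.303871  ] [-3.64464658e-01 -3.12031120e+00 -1.92769883e-04] -0.00016414285848235922 [ 0.23625861 -0.88111837 -0.04372908]
{'mtx': array([[297.31863964,   0.        , 252.44587441],
       [  0.        , 297.31863964, 195.07321142],
       [  0.        ,   0.        ,   1.        ]]), 'tool_from_camera': array([[-1.16339174e-03, -9.53539678e-01, -3.01265212e-01,
         7.65176826e-02],
       [ 9.99999118e-01, -1.30227911e-03,  2.60183028e-04,
        -6.44497330e-04],
       [-6.40426234e-04, -3.01264644e-01,  9.53540353e-01,
        -7.00300674e-02],
       [ 0.00000000e+00,  0.00000000e+00,  0.00000000e+00,
         1.00000000e+00]])}
axis px [253.20231032 203.59298866]
```

View pics/w1.png

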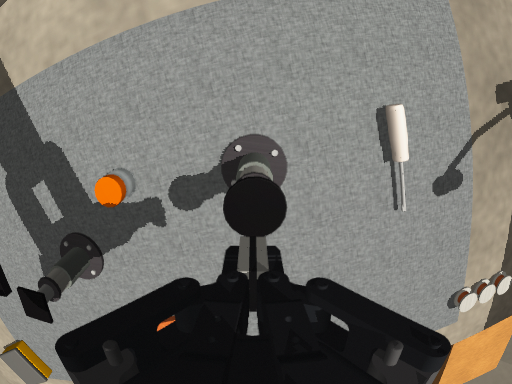

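The wrist view shows the pad centred near (255,206), and the tool axis projects to (253,204) at pad height. That is within about 2 mm, so I descend and push slowly.

Call:
apply_moves --rows '[0,0,0.05,0,0,0,0,0,0.09,0,0,0,0,0,0.105,0,0,0,0,0,0.108,0,0,0,0,0,0.11,0,0,0,0,0,0.113,0,0,0,0,0,0.116,0,0,0,0,0,0.119,0,0,0,0,0,0.122,0,0,0,0,0,0.125,0,0,0,0,0,0.128,0,0,0,0,0,0.131,0,0,0,0,0,0.134,0,0,0,0,0,0.137,0,0,0,0,0,0.14,0,0,0,0,0,0.143,0,0,0,0,0,0.146,0,0,0,0,0,0.149,0,0,0,0,0,0.152,0,0,0,0,0,0.155,0,0,0]'

```text
t: 3.75
tool_pos: [0.4694, 0.1614, 0.2109]
tool_rot: [0.368, 3.119, 0.0]
contact_force: [1.2, -0.3, 3.1]
opening: -0.0001
grip_force: 1.5
```

Run:
```python
from h import *
p,d=ctrl.get_image("side");cv2.imwrite("pics/s2.png",cv2.resize(p[90:210,140:300],None,fx=4,fy=4))
o=ctrl.get_obs();print(o['t'],o['tool_pos'],o['contact_force'])
```

```text
3.8 [0.46931964 0.16144736 0.21055792] [ 1.76265185 -0.67036496  1.50958036]
```

View pics/s2.png

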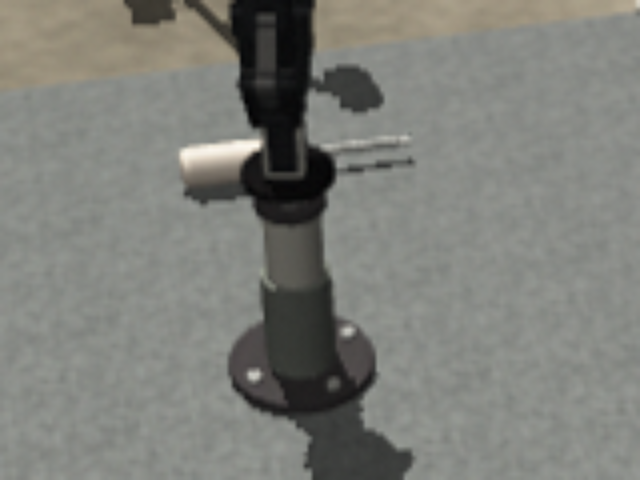

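The tips sit on the pad near crop (288,175). The inner tube is sinking under about 3 N while the middle tube still stands out, so the order is right. I continue.

Call:
apply_moves --rows '[0,0,0.002,0,0,0,0,0,0.005,0,0,0,0,0,0.008,0,0,0,0,0,0.011,0,0,0,0,0,0.014,0,0,0,0,0,0.017,0,0,0,0,0,0.02,0,0,0,0,0,0.023,0,0,0,0,0,0.026,0,0,0,0,0,0.029,0,0,0,0,0,0.032,0,0,0,0,0,0.035,0,0,0,0,0,0.038,0,0,0,0,0,0.041,0,0,0,0,0,0.044,0,0,0,0,0,0.047,0,0,0,0,0,0.05,0,0,0,0,0,0.053,0,0,0,0,0,0.056,0,0,0,0,0,0.059,0,0,0]'

```text
t: 5.8
tool_pos: [0.4694, 0.1615, 0.1765]
tool_rot: [-0.368, -3.12, 0.0]
contact_force: [-1.9, -0.7, 8.6]
opening: -0.0003
grip_force: 4.4
```

Force is now about 10 N, so the middle tube is moving. About 20 mm remains.

Call:
apply_moves --rows '[0,0,0.002,0,0,0,0,0,0.005,0,0,0,0,0,0.008,0,0,0,0,0,0.011,0,0,0,0,0,0.014,0,0,0,0,0,0.017,0,0,0,0,0,0.02,0,0,0,0,0,0.023,0,0,0,0,0,0.026,0,0,0,0,0,0.029,0,0,0,0,0,0.031,0,0,0,0,0,0.031,0,0,0,0,0,0.031,0,0,0]'

```text
t: 7.1
tool_pos: [0.4694, 0.1615, 0.1577]
tool_rot: [0.368, 3.12, -0.0]
contact_force: [-1.2, -0.9, 7.0]
opening: 0.0003
grip_force: 3.6
```

Next, small 0.6 mm steps until the force rises at the stop.

Call:
apply_moves --rows '[0,0,0.001,0,0,0,0,0,0.002,0,0,0,0,0,0.003,0,0,0,0,0,0.004,0,0,0,0,0,0.005,0,0,0,0,0,0.005,0,0,0]'

```text
t: 7.7
tool_pos: [0.4694, 0.1615, 0.1548]
tool_rot: [-0.368, -3.12, 0.0]
contact_force: [-1.6, -0.4, 8.2]
opening: 0.0
grip_force: 4.0
```

Call:
apply_moves --rows '[0,0,0.001,0,0,0,0,0,0.001,0,0,0,0,0,0.002,0,0,0,0,0,0.002,0,0,0]'

```text
t: 8.1
tool_pos: [0.4695, 0.1615, 0.1545]
tool_rot: [-0.368, -3.12, 0.001]
contact_force: [-3.7, -1.8, 13.7]
opening: 0.0004
grip_force: 6.7
```

Call:
apply_moves --rows '[0,0,0.001,0,0,0,0,0,0.001,0,0,0,0,0,0.001,0,0,0]'

```text
t: 8.4
tool_pos: [0.4696, 0.1615, 0.1545]
tool_rot: [-0.368, -3.119, 0.001]
contact_force: [-4.0, -1.9, 16.4]
opening: 0.0003
grip_force: 8.2
```

The tool has stopped at z 0.1545, which puts the tips at 0.082, and the force is rising. That is the stop, so I retreat and check.

Call:
apply_moves --rows '[0,0,-0.005,0,0,0,0,0,-0.02,0,0,0,0,0,-0.06,0,0,0,0,0,-0.12,0,0,0,0,0,-0.2,0,0,0,0,0,-0.25,0,0,0,0,0,-0.25,0,0,0,0,0,-0.25,0,0,0]'

```text
t: 9.2
tool_pos: [0.469, 0.1614, 0.3022]
tool_rot: [0.368, 3.12, 0.0]
contact_force: [-1.2, 0.6, -0.7]
opening: 0.0001
grip_force: 0.0
```

Run:
```python
from h import *
o=ctrl.get_obs();print(o['t'],o['tool_pos'],o['contact_force'],np.abs(o['dq']).max())
p,d=ctrl.get_image("side");cv2.imwrite("pics/s3.png",cv2.resize(p[90:310,140:330],None,fx=2.7,fy=2.7))
m=ctrl.camera_model("side")
c=m['R']@[.469,.1615,.082]+m['t'];u=m['mtx']@c/c[2];print(u)
for n,s in(("side",(int(u[0]),int(u[1]))),("side",(286,228))):
    print(np.round(np.r_[measure(n,s,p,d)[0]],4))
```

```text
9.2 [0.46902687 0.16144922 0.3022043 ] [-1.16531665  0.59496424 -0.70977622] 0.04431493627947197
[212.14270749 153.42642987   1.        ]
[0.471  0.159  0.0822]
[ 0.5435 -0.1442  0.1429]
```

View pics/s3.png

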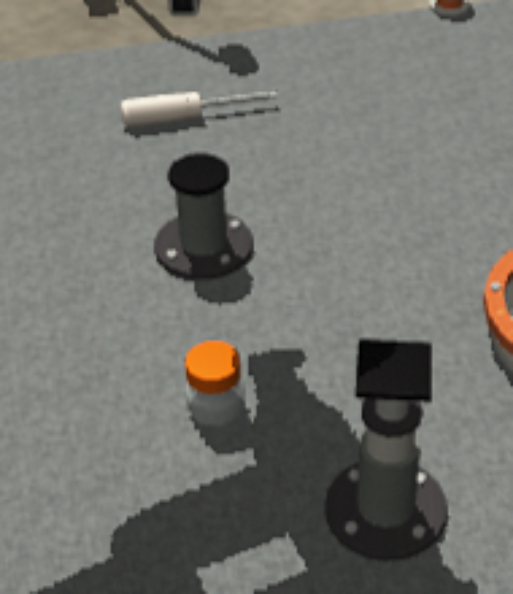

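The round prop, with its pad at crop (198,173), is fully collapsed at z 0.082. The square prop is unchanged and the arm is clear.

```bash
python3 -c "
from station import ctrl
print(ctrl.finish_job())"
```

```text
the job is handed in; nothing more can be done
None
```

The round-pad prop is fully collapsed, inner tube first and then the middle one (pad top measured at 82 mm); the square-pad prop was left standing as it was, and the job is handed in.

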